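# Open the spares cage and hold its gate wide

## Robot

A 7-joint arm with a two-finger parallel gripper is mounted at the origin on a cart in front of the work surface, level with it; the furniture and walls round the work are solid. World frame = base frame: x ahead of the robot, y to its left, z up, the work surface at z = 0. Lengths are in m, angles in rad, forces in N, time in s.
With the tool pointing down it reaches from about 0.4 to 0.85 m from the base axis. Payload 10.4 kg.
Tool frame: the origin (TCP) lies at the very end of the fingers, on their centre line; the grasp point (between the pads) lies 19 mm behind it; x points along the fingers, z is the direction in which the jaws open and shut, and the axes are right-handed (so a half turn about x gives the same grasp; the last joint's range is limited). The gripper opens to 85 mm and grips with 20 to 120 N. Pads are 22 mm wide; open, the fingers measure 114 mm over their backs; the gripper's body (76 mm by 85 mm) begins 54 mm behind the grasp point. The pads swing forward as they close: fully open they stand 13 mm farther back than shut.
Start: joints at [1.284, 0.332, -0.065, 1.46, 0.022, 1.35, -0.088], TCP at [0.163, -0.603, 0.231] pointing down, gripper open.
Joint ranges: [-2.6, 2.6], [-0.5, 2.12], [-1.47, 1.34], [0.16, 2.42], [-1.27, 4.41], [0.06, 2.06], [-2.6, 2.6]. Speed limits (rad/s): [2.22, 2.22, 2.79, 2.79, 3.14, 3.14, 3.14].

## Interface

Orientations are given as a unit quaternion [x, y, z, w].
In Python, from workcell import readout, camera, manip gives the robot as it stands.
- The arm moves only by the shell command python3 -m inch 'ROWS' [FORCE]. ROWS is JSON, a list of rows, each a list of 3 entries, a list of its own where there are three numbers: the turn, a rotation vector about the tool's x, y, z in degrees, then the shift along the tool's x, y, z in mm, then the closure, from 0 (fully open) to 1 (shut). In form: [[[wx, wy, wz], [dx, dy, dz], hand], ...]. A call has 1 to 10 rows; each row is the pose to reach, as a shift and turn from the pose measured when the call began, along the tool's axes at that moment; what a row does not reach only later rows make up. A row lasts 1/8 s, in which the tool goes at most 62.5 mm and 10.7 degrees, less where a joint would pass 70% of its speed; a pose out of reach is approached as far as the arm can. A call with a gripper value outside its range is refused whole. The fingers move at their own pace and stop on an object; FORCE is the grip in N (left out, the last holds). Time passes only in rows, so rows that repeat a pose let the fingers close. It gives the time, the measured TCP pose, the force and the opening at its end, in the units of the state.
- readout.get_obs(): the state, without advancing time (a new reading comes with each control period).
- camera(name): name is "scene" or "top" or "wrist"; returns a dict with "pixels" (420x560x3 uint8, red, green, blue), "range_z" (420x560 float32, m along the optical axis (not along the pixel's ray), 0 where there is no reading), "intrinsics" (3x3 intrinsics, pixels), "extrinsics" (4x4, takes a point from world to camera coordinates); the wrist camera has in their place "T_tool_cam" (4x4, takes a point from camera to tool coordinates, whose origin is the TCP and whose axes are the tool frame's). Camera axes: x right, y down, z forward; pixel columns grow to the right and rows downward; lengths in m; the calibration is good to about 2 mm. The wrist camera is an equidistant fisheye: a pixel r from the principal point sees the ray r / f radians off the axis. A picture is of the moment at which its call begins: read the wrist's pose just before it.
- manip.hand_in(): hands the job in, once; it reports no verdict.
The state is a dict: "clock": time; "joint_pos": joint angles; "joint_velocities": joint speeds; "tau": joint torques, N m; "position": TCP position; "ee_rot": TCP orientation; "ft_force": force on the tool from outside, world axes, zero at the start; "torque": the same for the moment, N m; "grip_width": opening from 0.0 (shut) to 1.0 (fully open).
Only numpy, scipy, OpenCV 4.12 (cv2) and the standard library are available. Lean on these libraries where they do the work, as an engineer would, in place of code of your own. Each camera call takes 0.05 s, during which the arm holds its last target.

## Task

A workmate needs to reach into the spares cage on the welding table. Squeeze the rear catch on its roof fully shut first, then squeeze the front catch fully shut, pinching each sliding tab against its fixed post; then take the upright pin on the gate, swing the gate past its detent to wide open and hold it there against its closing spring. Finish still holding the gate by the pin, and leave the pliers, the nozzle and the nut on the table where they lie.

Things in the scene. Friction and masses are not known exactly. Their poses are not given: they have to be found in the camera images.
- cage: Grey steel cage with barred sides, fixed to the table, 125 deep (x) x 200 wide (y) x 140 mm high; its flat roof carries two catches (each a dark fixed post and a bright sliding tab, both 55 mm tall) and, at the hinge corner, a low detent housing. Origin on the table at the middle of the lower front edge; x points from the gate into the cage, y to the hinge side, z up.
- rear_catch: Sliding tab of the rear catch, 10 (cage x) x 16 (cage y) mm, its top 195 mm above the table. Origin at its foot on the roof, x = 55, y = -68 mm in the cage frame when open. It is squeezed in +x towards its fixed post, a like block of the cage centred at x = 93, y = -68 mm. A low tongue runs from it towards the front catch.
- front_catch: Sliding tab of the front catch, 16 (cage x) x 10 (cage y) mm, its top 195 mm above the table. Origin at its foot on the roof, x = 45, y = 31 mm in the cage frame when open. It is squeezed in -y towards its fixed post, a like block of the cage centred at x = 45, y = -7 mm. A low arm runs from it to a hook before the gate.
- rear_pinch (a point): Fixed point 175 mm above the table, midway between the outer faces of rear post and rear tab when squeezed. Pinch here from above with the fingers closing along the cage's x axis: post outer face at +16 mm, tab outer face at -16 mm when squeezed and -32 mm when open. Below 150 mm lie the slides and the roof.
- front_pinch (a point): Fixed point 175 mm above the table, midway between the outer faces of front post and front tab when squeezed. Pinch here from above with the fingers closing along the cage's y axis: post outer face at -16 mm, tab outer face at +16 mm when squeezed and +32 mm when open. Below 150 mm lie the slides and the roof.
- rear_slide (a joint): Slide of the rear tab in m: 0 open, 0.016 fully squeezed (a stop). It starts at 0 to 0.005. Stiff (about 6 N), no spring: it stays where it is left. Below 0.010 its tongue blocks the front catch.
- front_slide (a joint): Slide of the front tab in m: 0 locked, 0.016 fully squeezed (a stop). Stiff (about 6 N), no spring: it stays where it is left. Below 0.010 its hook blocks the gate.
- gate_swing (a joint): Gate angle in rad: 0 shut, 1.65 the stop. Opening turns clockwise from above: the free edge swings out of the front, then round to the hinge side. A spring pulls it shut (1 N at the pin when shut, 2.5 N wide open); a detent resists from 0.35 to 0.75 (up to 6 N at the pin), then carries it to about 1.1, where it rests if let go. Wide open is well beyond that: 1.35 or more.
- gate_hinge (a point): Point on the gate's vertical hinge axis, at the left end of the cage's front (x = -12, y = 90 mm in the cage frame), 178 mm above the table.
- gate: Barred gate at the cage's front, hinged at its left end (cage +y). Origin on the hinge axis at table height; the gate lies along its own -y axis and turns with the hinge. On its top bar, 125 mm from the hinge, stands an upright round steel pin, 16 mm in diameter, top at 196 mm; clear to grip above 150 mm. Shut, the pin stands 12 mm in front of the cage.
- handle_grip (a point): Point on the pin's axis 178 mm above the table: grip the pin here from above, with the fingers closing in any direction. The pin may turn between the fingers as the gate swings.
- combination_pliers: Bystander: yellow-handled pliers 51 x 179 x 12 mm lying on the table; origin under the middle, long axis y. Not to be moved.
- gas_nozzle_1: Bystander: tapered gas nozzle 21 x 68 x 21 mm lying on the table; origin under the middle, long axis y. Not to be moved. The gate's lower edge is at 30 mm and passes over it.
- nut_m20: Bystander: hexagon nut 34 x 30 x 16 mm lying on the table; origin under the middle. Not to be moved.

How it is judged:
By the outcome, as a careful person would: the job done as asked, in the order asked, and still so for the second after the job is handed in, while the arm keeps its last pose, push and grip.
It also fails if it takes over 54 s, if anything falls off the work surface, if the arm or the gripper's body presses on something with over 40 N, if the wrist force passes 120 N, or if a joint passes its speed limit or range.

## Working session

There is one attempt and no reset: what is moved stays moved. The work goes in short steps, Python scripts to look and compute and a shell command to move; the robot and the scene stay as the last step left them, time stands still between calls to the robot, and variables do not carry over. Pictures are saved under pics/ and viewed, and the job is handed in when it is done.

```bash
ls; mkdir -p pics; python3 - <<'E'
from workcell import readout, camera
import cv2,numpy as np
print(readout.get_obs())
for n in ("scene","top"):
    c=camera(n); cv2.imwrite(f"pics/{n}0.png",c["pixels"][:,:,::-1]); np.savez(f"{n}0.npz",**c)
    print(n,c["intrinsics"],c["extrinsics"])
E
```

```text
pics
{'clock': 0.0, 'joint_pos': array([ 1.28441284,  0.33286839, -0.06470973,  1.46096073,  0.02159727,
        1.34986821, -0.08847979]), 'joint_velocities': array([-0.00124431, -0.0003797 ,  0.00077684, -0.00055376, -0.00058401,
       -0.00069622, -0.0016216 ]), 'tau': array([ 7.47262166e-04, -6.25449371e+01,  4.97906038e-02, -3.91602767e+01,
        1.62811921e-02,  9.94083763e-03,  2.07415576e-05]), 'position': array([ 0.16286348, -0.60301995,  0.23050885]), 'ee_rot': array([ 0.43017443,  0.56183089, -0.42960236,  0.56101499]), 'ft_force': array([ 0.06676164, -0.55712644, -0.19215191]), 'torque': array([0.01077954, 0.059327  , 0.00068893]), 'grip_width': 0.9961115258847221}
scene [[445.72978393   0.         275.3296107 ]
 [  0.         445.72978393 205.79072593]
 [  0.           0.           1.        ]] [[-0.57394304 -0.81886617  0.00689771  0.30701384]
 [-0.62205654  0.43049022 -0.65400599  0.45928027]
 [ 0.53257398 -0.37965295 -0.75645792  0.76459068]
 [ 0.          0.          0.          1.        ]]
top [[546.73086781   0.         277.99820231]
 [  0.         546.73086781 205.84408778]
 [  0.           0.           1.        ]] [[ 0.01173816 -0.99988206  0.00990371 -0.02921641]
 [-0.99765163 -0.01237921 -0.06736448  0.5559759 ]
 [ 0.06747913 -0.00908972 -0.99767928  1.53001638]
 [ 0.          0.          0.          1.        ]]
```

View pics/scene0.png

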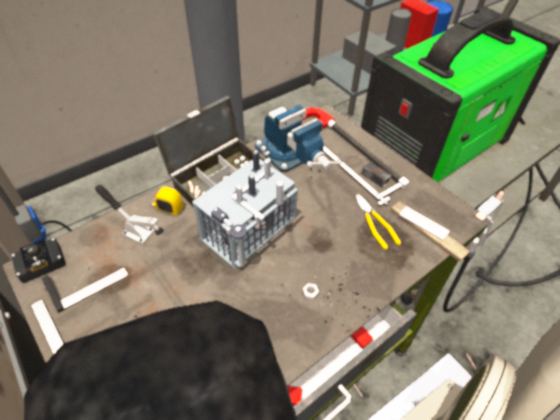

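View pics/top0.png

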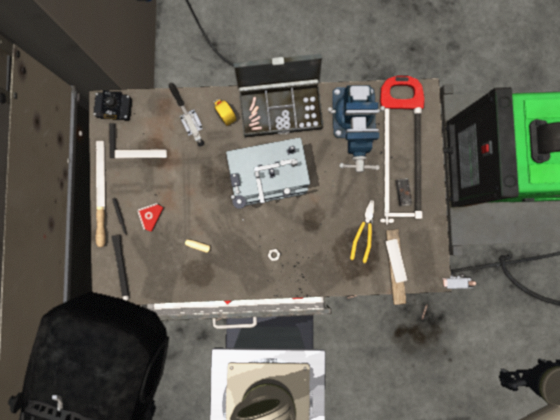

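The scene view shows the cage around (247,212). In the top view it is around (268,170), with the nut at (274,255), pliers at (363,232) and nozzle at about (197,246). I'll zoom in on the cage.

```bash
python3 - <<'E'
import cv2,numpy as np
a=np.load("top0.npz");p=a["pixels"][125:220,215:330,::-1]
cv2.imwrite("pics/topz.png",cv2.resize(p,None,fx=6.5,fy=6.2,interpolation=cv2.INTER_CUBIC))
a=np.load("scene0.npz");p=a["pixels"][130:275,180:315,::-1]
cv2.imwrite("pics/scenez.png",cv2.resize(p,None,fx=4,fy=4,interpolation=cv2.INTER_CUBIC))
E
```

```text
(no output)
```

View pics/topz.png

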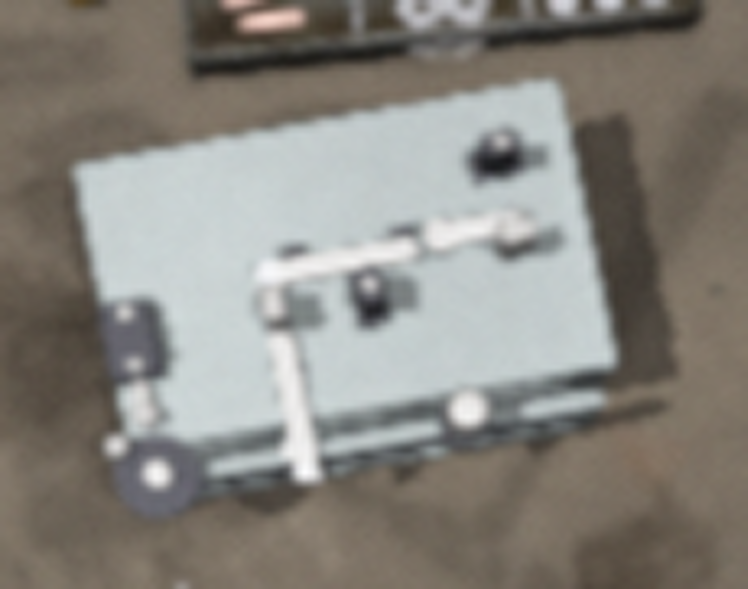

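View pics/scenez.png

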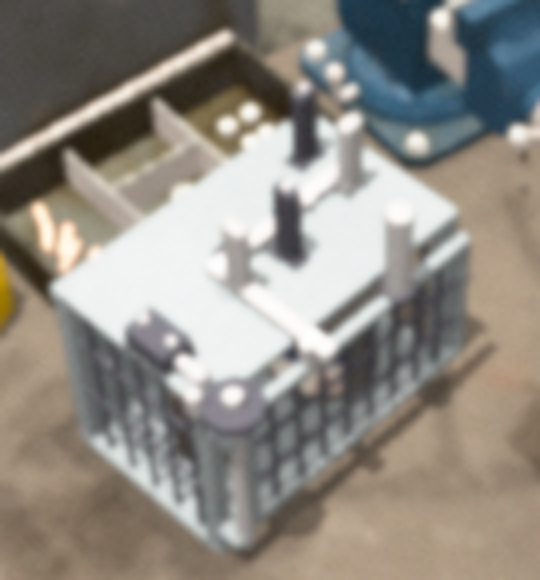

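```bash
cat > h.py <<'E'
import numpy as np,cv2
def world(c):
    d=c["range_z"];K=c["intrinsics"];E=c["extrinsics"]
    v,u=np.mgrid[:d.shape[0],:d.shape[1]]
    P=np.stack([(u-K[0,2])/K[0,0]*d,(v-K[1,2])/K[1,1]*d,d],-1)
    return (P-E[:3,3])@E[:3,:3]
def ray(c,u,v,z):
    K=c["intrinsics"];E=c["extrinsics"]
    r=np.array([(u-K[0,2])/K[0,0],(v-K[1,2])/K[1,1],1])@E[:3,:3]
    o=-E[:3,3]@E[:3,:3]
    return o+r*(z-o[2])/r[2]
E
python3 - <<'E'
from h import *
for n in ("top","scene"):
    c=np.load(n+"0.npz");W=world(c)
    reg=(W[...,0]>0.3)&(W[...,0]<.8)&(W[...,1]>-.25)&(W[...,1]<.3)&(c["range_z"]>0)
    t=reg&(abs(W[...,2])<.02);print(n,"table z",np.median(W[t][:,2]))
    m=reg&(abs(W[...,2]-.14)<.006)
    k,l,s,_=cv2.connectedComponentsWithStats(m.astype(np.uint8));i=1+np.argmax(s[1:,4])
    P=W[l==i];print(len(P),np.median(P[:,2]))
    r=cv2.minAreaRect((P[:,:2]*1000).astype(np.float32));print(r,cv2.boxPoints(r).round(1).tolist())
    hi=reg&(W[...,2]>.175)&(W[...,2]<.21)
    k,l,s,ce=cv2.connectedComponentsWithStats(hi.astype(np.uint8))
    for i in range(1,k): print(ce[i].round(1),s[i,4],W[l==i].mean(0).round(4))
E
```

```text
top table z 0.0006556691764201731
2922 0.14058125519086062
((650.3734741210938, 8.415718078613281), (126.06327056884766, 199.89096069335938), 11.597857475280762) [[568.5, 93.5999984741211], [608.7000122070312, -102.19999694824219], [732.2000122070312, -76.80000305175781], [692.0, 119.0]]
[290.8 148. ] 31 [ 0.6918 -0.0517  0.1919]
[293.4 161.9] 27 [ 0.6564 -0.0587  0.1924]
[271.  170.9] 27 [ 0.6327 -0.0021  0.1929]
[256.2 173.6] 25 [0.6255 0.035  0.1922]
[286.1 190.3] 32 [ 0.5837 -0.0408  0.1953]
scene table z 0.0003418546743899122
1775 0.14038266865430124
((647.0153198242188, 7.6319732666015625), (128.89048767089844, 200.50070190429688), 10.948980331420898) [[564.7000122070312, 93.80000305175781], [602.7999877929688, -103.0], [729.2999877929688, -78.5999984741211], [691.2000122070312, 118.30000305175781]]
[255.9 155.1] 63 [ 0.689  -0.0527  0.1876]
[267.  162.7] 57 [ 0.6539 -0.0592  0.1881]
[251.4 179.5] 67 [ 0.6304 -0.0025  0.1875]
[279.6 185.8] 83 [ 0.5796 -0.0407  0.189 ]
[238.8 189.1] 63 [0.6221 0.0346 0.1871]
```

```bash
cat >> h.py <<'E'
from scipy.spatial.transform import Rotation as Rn
O=np.array([587.6,-4.4]);YAW=11.4
def cage(x,y):
    a=np.radians(YAW);return O+[x*np.cos(a)-y*np.sin(a),x*np.sin(a)+y*np.cos(a)]
def plan(xy,z,yaw,obs=None):
    """target TCP xy,z in mm, tool z axis at world yaw deg, tool x down"""
    if obs is None:
        from workcell import readout
        obs=readout.get_obs()
    R0=Rn.from_quat(obs["ee_rot"]);p0=obs["position"]*1000
    c,s=np.cos(np.radians(yaw)),np.sin(np.radians(yaw))
    X=np.array([0,0,-1.]);Z=np.array([c,s,0]);Y=np.cross(Z,X)
    Rt=Rn.from_matrix(np.stack([X,Y,Z],1))
    return (R0.inv()*Rt).as_rotvec(degrees=True).round(2),R0.inv().apply(np.r_[xy,z]-p0).round(1)
E
python3 - <<'E'
from h import *
from workcell import readout
o=readout.get_obs();R=Rn.from_quat(o["ee_rot"]).as_matrix();print(R.round(3))
zz=R[:,2];print("yaw z",np.degrees(np.arctan2(zz[1],zz[0])))
for n,xy,y in(("rear",cage(82,-68),YAW),("front",cage(45,4),YAW+90),("pin",cage(-12,-35),YAW)):
    print(n,xy); 
    for k in(-180,0,180): print(y+k,plan(xy,300,y+k))
c=np.load("top0.npz");W=world(c);ok=c["range_z"]>0
for x0 in np.arange(.1,.9,.1):
    print(x0,[round(float(W[ok&(abs(W[...,0]-x0-.05)<.05)&(abs(W[...,1]-y0-.05)<.05)][:,2].max(initial=-9)),2) for y0 in np.arange(-.7,.3,.1)])
E
```

```text
[[-0.     0.965  0.261]
 [ 0.001  0.261 -0.965]
 [-1.    -0.    -0.001]]
yaw z -74.88388269925561
rear [681.42293546 -54.85053796]
-168.6 (array([ 9.372e+01, -5.000e-02,  6.000e-02]), array([ -68.9,  643.6, -394.1]))
11.4 (array([-8.628e+01, -6.000e-02, -5.000e-02]), array([ -68.9,  643.6, -394.1]))
191.4 (array([ 9.372e+01, -5.000e-02,  6.000e-02]), array([ -68.9,  643.6, -394.1]))
front [630.9215735    8.41566502]
-78.6 (array([ 3.72, -0.07,  0.01]), array([ -68.8,  611.3, -468.4]))
101.4 (array([-1.7628e+02, -1.0000e-02, -1.1000e-01]), array([ -68.8,  611.3, -468.4]))
281.4 (array([ 3.72, -0.07,  0.01]), array([ -68.8,  611.3, -468.4]))
pin [582.75475282 -41.0813792 ]
-168.6 (array([ 9.372e+01, -5.000e-02,  6.000e-02]), array([ -68.9,  551.9, -433.1]))
11.4 (array([-8.628e+01, -6.000e-02, -5.000e-02]), array([ -68.9,  551.9, -433.1]))
191.4 (array([ 9.372e+01, -5.000e-02,  6.000e-02]), array([ -68.9,  551.9, -433.1]))
0.1 [0.39, 0.61, 0.63, -0.78, -0.78, 0.02, 0.02, 0.02, 0.02, 0.48]
0.2 [0.4, 0.45, -0.78, 0.02, -0.78, -0.0, 0.01, 0.01, 0.01, 0.49]
0.30000000000000004 [-0.15, 0.06, 0.03, 0.03, 0.01, 0.01, 0.01, 0.01, 0.01, 0.43]
0.4 [-0.22, 0.01, 0.01, 0.03, 0.02, 0.01, 0.02, 0.02, 0.03, 0.03]
0.5 [0.18, 0.19, 0.03, 0.04, 0.02, 0.01, 0.2, 0.16, 0.16, 0.01]
0.6 [0.23, 0.19, 0.03, 0.04, 0.11, 0.12, 0.2, 0.2, 0.16, 0.01]
0.7000000000000001 [0.23, 0.18, 0.03, 0.02, 0.16, 0.16, 0.15, 0.15, 0.09, 0.1]
0.8 [0.18, 0.19, 0.03, 0.06, 0.16, 0.16, 0.06, 0.13, 0.07, 0.13]
```

```bash
python3 -m inch '[[[-6.5,0,0],[-20,40,-24],0],[[-13,0,0],[-40,90,-55],0],[[-19.5,0,0],[-60,140,-86],0],[[-26,0,0],[-69,190,-117],0],[[-32.5,0,0],[-69,240,-147],0],[[-39,0,0],[-69,290,-178],0],[[-45.5,0,0],[-69,340,-208],0],[[-52,0,0],[-69,390,-239],0],[[-58.5,0,0],[-69,440,-269],0],[[-65,0,0],[-69,490,-300],0]]'
python3 - <<'E'
from h import *
from workcell import readout
o=readout.get_obs();print(o["joint_pos"].round(2)); print(plan(cage(82,-68),280,YAW))
E
```

```text
clock: 1.35
position: [0.5586, -0.1845, 0.2997]
ee_rot: [0.06, 0.705, -0.059, 0.704]
ft_force: [-0.2, -0.5, -0.0]
grip_width: 0.999
[ 0.69  0.27 -0.55  1.43  0.14  1.48 -0.03]
(array([-21.1 ,  -0.04,  -0.06]), array([ 19.8, 148.5,  99.2]))
```

```bash
python3 -m inch '[[[-6,0,0],[0,40,26],0],[[-12,0,0],[0,80,52],0],[[-18,0,0],[0,120,80],0],[[-21.1,0,0],[10,148,99],0],[[-21.1,0,0],[20,148,99],0],[[-21.1,0,0],[20,148,99],0]]'
python3 - <<'E'
from h import *
from workcell import readout,camera
o=readout.get_obs();print(o["joint_pos"].round(2)); print(plan(cage(82,-68),160,YAW))
c=camera("wrist");cv2.imwrite("pics/w1.png",c["pixels"][:,:,::-1]);np.savez("w1.npz",pos=o["position"],rot=o["ee_rot"],**c);print(c["intrinsics"],c["T_tool_cam"])
E
```

```text
clock: 2.1
position: [0.6805, -0.056, 0.2785]
ee_rot: [-0.07, 0.705, 0.07, 0.703]
ft_force: [-0.1, -1.0, 0.3]
grip_width: 0.997
[ 0.42  0.52 -0.64  1.18  0.3   1.54  0.04]
(array([-0.06, -0.16, -0.07]), array([118.5,   0.8,   1.5]))
[[325.1922621    0.         275.37108172]
 [  0.         325.1922621  211.67909239]
 [  0.           0.           1.        ]] [[ 3.65331981e-04 -2.92719039e-01  9.56198427e-01 -1.42003761e-01]
 [ 1.69307224e-04 -9.56198459e-01 -2.92719113e-01  7.52723601e-02]
 [ 9.99999919e-01  2.68830954e-04 -2.99770429e-04  5.21848955e-04]
 [ 0.00000000e+00  0.00000000e+00  0.00000000e+00  1.00000000e+00]]
```

View pics/w1.png

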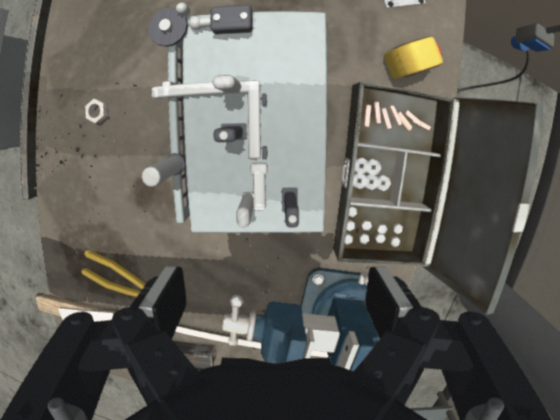

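The wrist view shows the rear tab top at about (243,218), the rear post at (292,218), the front post at (223,135), the front tab at (222,82) and the pin at (150,176). The open fingers at columns 165 and 390 sit either side of the rear pair. I'll measure the tops.

```bash
cat >> h.py <<'E'
def wworld(c):
    d=c["range_z"];K=c["intrinsics"]
    v,u=np.mgrid[:d.shape[0],:d.shape[1]]
    a=(u-K[0,2])/K[0,0];b=(v-K[1,2])/K[1,1];r=np.hypot(a,b)+1e-9
    k=np.tan(r)/r
    P=np.stack([a*k*d,b*k*d,d],-1)
    T=c["T_tool_cam"];P=P@T[:3,:3].T+T[:3,3]
    return P@Rn.from_quat(c["rot"]).as_matrix().T+c["pos"]
def incage(p):
    a=np.radians(YAW);d=np.asarray(p)*1000-O;return np.stack([d[...,0]*np.cos(a)+d[...,1]*np.sin(a),-d[...,0]*np.sin(a)+d[...,1]*np.cos(a)],-1)
def tops(c,lo=.188,hi=.2):
    W=wworld(c);m=(c["range_z"]>0)&(W[...,2]>lo)&(W[...,2]<hi)
    q=incage(W[...,:2]);m&=(q[...,0]>-160)&(q[...,0]<125)&(abs(q[...,1])<105)
    k,l,s,ce=cv2.connectedComponentsWithStats(m.astype(np.uint8))
    for i in range(1,k):
        if s[i,4]>15:
            P=q[l==i];print(ce[i].round(0),s[i,4],"cage min",P.min(0).round(1),"max",P.max(0).round(1),"z",np.median(W[l==i][:,2]).round(4))
    return W
E
python3 - <<'E'
from h import *
c=np.load("w1.npz");W=tops(c)
m=(c["range_z"]>0)&(abs(W[...,2]-.14)<.005)
q=incage(W[...,:2]);k,l,s,_=cv2.connectedComponentsWithStats(m.astype(np.uint8));i=1+np.argmax(s[1:,4])
P=W[l==i];r=cv2.minAreaRect((P[:,:2]*1000).astype(np.float32));print(r,cv2.boxPoints(r).round(1).tolist(),np.median(P[:,2]))
E
```

```text
[223.  82.] 281 cage min [36.4 25.9] max [52.8 35.7] z 0.1934
[225. 134.] 294 cage min [ 37.8 -11.5] max [53.2 -2. ] z 0.1939
[152. 175.] 351 cage min [-19.  -43.1] max [ -3.4 -27.1] z 0.195
[243. 216.] 253 cage min [ 51.6 -74.5] max [ 61.6 -59.3] z 0.1933
[292. 216.] 267 cage min [ 88.8 -74.8] max [ 98.  -59.3] z 0.1938
((642.5625, 9.328353881835938), (137.17977905273438, 203.39694213867188), 11.70557689666748) [[554.7999877929688, 95.0], [596.0, -104.19999694824219], [730.4000244140625, -76.30000305175781], [689.0999755859375, 122.80000305175781]] 0.1394262294384946
```

```bash
python3 -m inch '[[[0,0,0],[40,0.8,1.5],0],[[0,0,0],[80,0.8,1.5],0],[[0,0,0],[110,0.8,1.5],0],[[0,0,0],[124,0.8,1.5],0],[[0,0,0],[124,0.8,1.5],0]]' 30
python3 - <<'E'
from h import *
print(plan(cage(82,-68),155,YAW))
E
```

```text
clock: 2.78
position: [0.6815, -0.0563, 0.1557]
ee_rot: [-0.069, 0.704, 0.069, 0.703]
ft_force: [0.8, -0.2, 0.2]
grip_width: 1.003
(array([-0.18, -0.11, -0.02]), array([0.7, 1.4, 0.2]))
```

```bash
python3 -m inch '[[[0,0,0],[0,0,0],0.3],[[0,0,0],[0,0,0],0.5],[[0,0,0],[0,0,0],0.6],[[0,0,0],[0,0,0],0.65],[[0,0,0],[0,0,0],0.7],[[0,0,0],[0,0,0],0.8],[[0,0,0],[0,0,0],1],[[0,0,0],[0,0,0],1]]' 30
```

```text
clock: 3.78
position: [0.6819, -0.0566, 0.1571]
ee_rot: [-0.069, 0.704, 0.069, 0.703]
ft_force: [-0.8, -1.7, 6.7]
grip_width: 0.363
```

```bash
python3 -m inch '[[[0,0,0],[0,0,0],1],[[0,0,0],[0,0,0],1],[[0,0,0],[0,0,0],1]]' 40
python3 -m inch '[[[0,0,0],[0,0,0],0.4],[[0,0,0],[0,0,0],0],[[0,0,0],[-40,0,0],0],[[0,0,0],[-80,0,0],0],[[0,0,0],[-115,0,0],0],[[0,0,0],[-115,0,0],0]]'
python3 - <<'E'
from h import *
from workcell import readout,camera
o=readout.get_obs()
c=dict(camera("wrist"));c.update(pos=o["position"],rot=o["ee_rot"]);cv2.imwrite("pics/w2.png",c["pixels"][:,:,::-1])
tops(c);print(o["joint_pos"].round(2)); print(plan(cage(45,4),275,YAW-90));print(plan(cage(45,4),275,YAW+90))
E
```

```text
clock: 4.15
position: [0.682, -0.0566, 0.1571]
ee_rot: [-0.069, 0.704, 0.069, 0.703]
ft_force: [2.2, -0.3, 1.6]
grip_width: 0.362
clock: 4.9
position: [0.6833, -0.056, 0.2757]
ee_rot: [-0.069, 0.702, 0.069, 0.705]
ft_force: [0.6, -0.5, -0.5]
grip_width: 0.999
[218.  80.] 289 cage min [36.6 26.1] max [52.9 35.6] z 0.1932
[219. 134.] 307 cage min [ 36.8 -11.3] max [53.1 -1.8] z 0.1938
[146. 175.] 363 cage min [-19.2 -43. ] max [ -3.7 -27. ] z 0.1948
[258. 216.] 260 cage min [ 66.5 -74.3] max [ 76.2 -59.3] z 0.1931
[287. 216.] 284 cage min [ 88.5 -74.4] max [ 98.1 -59.2] z 0.1937
[ 0.42  0.52 -0.64  1.18  0.3   1.52  0.04]
(array([ 8.982e+01,  1.300e-01, -4.000e-02]), array([ -1.8,  73.5, -38.1]))
(array([-9.018e+01,  4.000e-02,  1.300e-01]), array([ -1.8,  73.5, -38.1]))
```

View pics/w2.png

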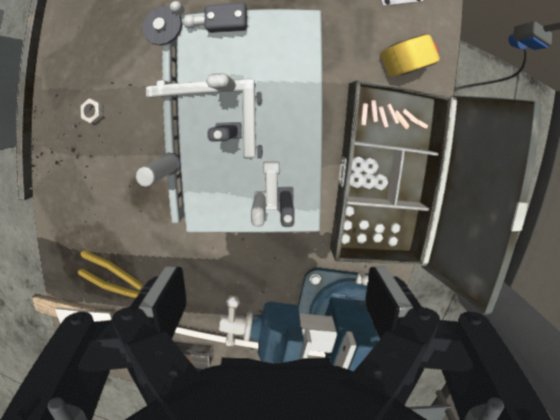

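The rear tab's outer face moved from 51.6 to 66.5 mm, so the outer faces are now about 31.6 mm apart (nominal 32). The rear catch is fully shut. Next is the front catch.

```bash
python3 -m inch '[[[10,0,0],[0,8,-4],0],[[20,0,0],[0,16,-8],0],[[30,0,0],[0,24,-12],0],[[40,0,0],[0,32,-16],0],[[50,0,0],[0,40,-20],0],[[60,0,0],[0,48,-25],0],[[70,0,0],[0,57,-30],0],[[80,0,0],[0,66,-34],0],[[89.8,0,0],[0,73.5,-38],0],[[89.8,0,0],[0,73.5,-38],0]]'
python3 - <<'E'
from h import *
from workcell import readout
print(readout.get_obs()["joint_pos"].round(2),plan(cage(45,4),155,YAW-90))
E
```

```text
clock: 6.2
position: [0.6305, 0.009, 0.2722]
ee_rot: [0.447, 0.547, -0.447, 0.548]
ft_force: [-0.4, 0.3, 0.1]
grip_width: 0.999
[ 0.24  0.36 -0.43  1.36  0.15  1.45 -1.56] (array([ 0.13,  0.05, -0.02]), array([117.2,   0.3,   0.6]))
```

```bash
python3 -m inch '[[[0,0,0],[40,0,0.5],0],[[0,0,0],[80,0,0.5],0],[[0,0,0],[108,0,0.5],0],[[0,0,0],[117,0,0.5],0],[[0,0,0],[117,0,0.5],0]]' 30
python3 -m inch '[[[0,0,0],[0,0,0],0.3],[[0,0,0],[0,0,0],0.5],[[0,0,0],[0,0,0],0.6],[[0,0,0],[0,0,0],0.65],[[0,0,0],[0,0,0],0.7],[[0,0,0],[0,0,0],0.8],[[0,0,0],[0,0,0],1],[[0,0,0],[0,0,0],1]]' 30
python3 -m inch '[[[0,0,0],[0,0,0],1],[[0,0,0],[0,0,0],1],[[0,0,0],[0,0,0],1]]' 40
```

```text
clock: 6.82
position: [0.6307, 0.0082, 0.1551]
ee_rot: [0.447, 0.548, -0.447, 0.548]
ft_force: [-0.5, 0.0, -0.1]
grip_width: 1.0
clock: 7.82
position: [0.6319, 0.0079, 0.1574]
ee_rot: [0.447, 0.547, -0.446, 0.549]
ft_force: [-0.5, -2.0, 7.8]
grip_width: 0.362
clock: 8.2
position: [0.6319, 0.0079, 0.1575]
ee_rot: [0.447, 0.547, -0.446, 0.549]
ft_force: [0.1, -0.6, -0.8]
grip_width: 0.36
```

```bash
python3 -m inch '[[[0,0,0],[0,0,0],0.4],[[0,0,0],[0,0,0],0],[[0,0,0],[-40,0,0],0],[[0,0,0],[-80,0,0],0],[[0,0,0],[-115,0,0],0],[[0,0,0],[-115,0,0],0]]'
python3 - <<'E'
from h import *
from workcell import readout,camera
o=readout.get_obs()
c=dict(camera("wrist"));c.update(pos=o["position"],rot=o["ee_rot"]);cv2.imwrite("pics/w3.png",c["pixels"][:,:,::-1])
tops(c);print(o["joint_pos"].round(2)); print(plan(cage(-11.5,-35),275,YAW-45))
E
```

```text
clock: 8.95
position: [0.6328, 0.0083, 0.276]
ee_rot: [0.449, 0.545, -0.445, 0.551]
ft_force: [0.8, -0.9, -0.6]
grip_width: 1.004
[373. 159.] 284 cage min [ 88.6 -74.9] max [ 98.4 -59.4] z 0.1937
[372. 188.] 267 cage min [ 65.8 -74.8] max [ 76.7 -59.9] z 0.1932
[260. 221.] 258 cage min [37. 10.] max [53.4 19.7] z 0.1936
[290. 222.] 275 cage min [ 37.6 -11.5] max [53.2 -1.9] z 0.194
[323. 289.] 298 cage min [-19.2 -41.9] max [ -3.4 -27.4] z 0.1949
[ 0.24  0.36 -0.43  1.36  0.15  1.45 -1.55]
(array([-44.78,   0.25,  -0.27]), array([ -1.5, -57.7,  38.3]))
```

View pics/w3.png

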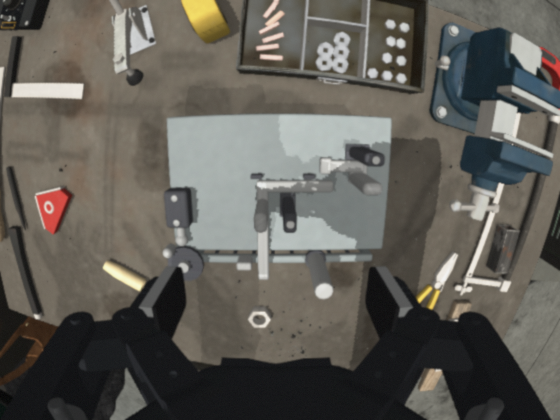

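The front pair is now 31.2 mm across its outer faces, with the front tab outer face at cage y = 19.7 mm, so it is shut. The rear pair still reads shut. Next I'll move over the pin, at cage (-11.3, -34.7).

```bash
python3 -m inch '[[[-10,0,0],[0,-14,9],0],[[-20,0,0],[0,-28,18],0],[[-30,0,0],[0,-42,28],0],[[-40,0,0],[0,-56,36],0],[[-44.8,0,0],[0,-57.7,38.3],0],[[-44.8,0,0],[0,-57.7,38.3],0]]'
python3 - <<'E'
from h import *
from workcell import readout,camera
o=readout.get_obs()
print(o["joint_pos"].round(2)); print(plan(cage(-11.5,-35),160,YAW-45))
E
```

```text
clock: 9.75
position: [0.5827, -0.0415, 0.2725]
ee_rot: [0.205, 0.675, -0.205, 0.678]
ft_force: [0.3, -0.3, 0.3]
grip_width: 0.999
[ 0.42  0.26 -0.52  1.49  0.13  1.42 -0.69]
(array([-0.06,  0.26, -0.09]), array([112.5,   0.5,  -0.3]))
```

```bash
python3 -m inch '[[[0,0,0],[40,0.5,0],0],[[0,0,0],[80,0.5,0],0],[[0,0,0],[104,0.5,0],0],[[0,0,0],[112,0.5,0],0],[[0,0,0],[112,0.5,0],0]]' 40
python3 -m inch '[[[0,0,0],[0,0,0],0.4],[[0,0,0],[0,0,0],0.6],[[0,0,0],[0,0,0],0.75],[[0,0,0],[0,0,0],0.8],[[0,0,0],[0,0,0],0.9],[[0,0,0],[0,0,0],1],[[0,0,0],[0,0,0],1]]' 40
python3 -m inch '[[[0,0,0],[0,0,0],1],[[0,0,0],[0,0,0],1]]' 60
python3 - <<'E'
from h import *
from workcell import readout
o=readout.get_obs();print(incage(o["position"][:2]),o["torque"],o["joint_pos"].round(2))
h=cage(-12,90);print("hinge",h)
p0=o["position"][:2]*1000;a0=np.arctan2(*(p0-h)[::-1]);r=np.hypot(*(p0-h));print("r",r)
R0=Rn.from_quat(o["ee_rot"])
for t in np.arange(0,1.66,.1):
    g=h+125*np.array([np.cos(a0-t),np.sin(a0-t)]);print(round(t,2),g.round(1),R0.inv().apply(np.r_[g-p0,0]).round(1))
E
```

```text
clock: 10.38
position: [0.5835, -0.0409, 0.1604]
ee_rot: [0.205, 0.675, -0.205, 0.678]
ft_force: [-0.7, 0.1, -1.3]
grip_width: 0.997
clock: 11.25
position: [0.5836, -0.0408, 0.1607]
ee_rot: [0.205, 0.675, -0.205, 0.678]
ft_force: [-1.8, 0.9, 4.2]
grip_width: 0.177
clock: 11.5
position: [0.5836, -0.0408, 0.1608]
ee_rot: [0.205, 0.675, -0.205, 0.678]
ft_force: [-2.2, 0.8, 4.5]
grip_width: 0.171
[-11.09060859 -34.94423458] [ 0.13024271  0.4319976  -0.05259687] [ 0.41  0.34 -0.51  1.64  0.17  1.2  -0.72]
hinge [558.04758527  81.45251763]
r 124.94754397861837
0.0 [583.6 -40.9] [ 0. -0.  0.]
0.1 [571.3 -42.8] [-0.1 -8.5 -9.2]
0.2 [558.8 -43.5] [ -0.1 -16.  -19.1]
0.3 [546.3 -43. ] [ -0.2 -22.5 -29.8]
0.4 [534.  -41.2] [ -0.2 -27.8 -41.1]
0.5 [521.9 -38.2] [ -0.3 -32.1 -52.9]
0.6 [510.1 -34. ] [ -0.3 -35.1 -65. ]
0.7 [498.8 -28.6] [ -0.4 -36.9 -77.4]
0.8 [488.1 -22.2] [ -0.4 -37.4 -89.8]
0.9 [478.1 -14.7] [  -0.5  -36.7 -102.3]
1.0 [468.9  -6.2] [  -0.5  -34.8 -114.7]
1.1 [460.6   3.1] [  -0.6  -31.6 -126.8]
1.2 [453.3  13.3] [  -0.6  -27.3 -138.5]
1.3 [447.   24.1] [  -0.7  -21.8 -149.7]
1.4 [441.8  35.4] [  -0.7  -15.2 -160.3]
1.5 [437.8  47.3] [  -0.7   -7.6 -170.2]
1.6 [435.   59.4] [  -0.8    1.  -179.3]
```

```bash
python3 -m inch '[[[0,0,0],[0,-4.5,-4.5],1],[[0,0,0],[0,-8.5,-9.2],1],[[0,0,0],[0,-12.5,-14],1],[[0,0,0],[0,-16,-19],1],[[0,0,0],[0,-19.4,-24.4],1],[[0,0,0],[0,-22.5,-29.8],1],[[0,0,0],[0,-22.5,-29.8],1]]' 60
cat > st.py <<'E'
from h import *
from workcell import readout
o=readout.get_obs();p0=o["position"][:2]*1000;h=cage(-12,90)
v=incage(p0/1000)-[-12,90];print("theta",np.arctan2(-v[0],-v[1]),"r",np.hypot(*v),o["ft_force"],o["torque"],o["joint_pos"].round(2),o["grip_width"])
R0=Rn.from_quat(o["ee_rot"]);a0=np.arctan2(-1*np.cos(np.radians(YAW)),np.sin(np.radians(YAW)))
for t in np.arange(.3,1.66,.1):
    g=h+125*np.array([np.cos(a0-t),np.sin(a0-t)]);print(round(t,2),R0.inv().apply(np.r_[g-p0,160-1000*o["position"][2]]).round(1))
E
python3 st.py
```

```text
clock: 12.38
position: [0.546, -0.0447, 0.1608]
ee_rot: [0.205, 0.675, -0.206, 0.679]
ft_force: [4.5, -5.1, 1.6]
grip_width: 0.172
theta 0.2940706281114253 r 126.68317794395327 [ 4.47582779 -5.12254064  1.55426659] [-1.05861658 -0.60224423 -0.42103405] [ 0.45  0.25 -0.52  1.74  0.14  1.18 -0.7 ] 0.17178933038121347
0.3 [ 0.8  1.1 -1.5]
0.4 [  0.7  -4.2 -12.8]
0.5 [  0.6  -8.3 -24.6]
0.6 [  0.6 -11.3 -36.7]
0.7 [  0.5 -13.  -49.1]
0.8 [  0.4 -13.5 -61.6]
0.9 [  0.4 -12.7 -74. ]
1.0 [  0.3 -10.7 -86.4]
1.1 [  0.2  -7.5 -98.4]
1.2 [   0.2   -3.1 -110.1]
1.3 [ 1.000e-01  2.500e+00 -1.213e+02]
1.4 [   0.     9.1 -131.9]
1.5 [  -0.    16.8 -141.7]
1.6 [-1.000e-01  2.540e+01 -1.508e+02]
```

```bash
python3 -m inch '[[[0,0,0],[0,-1.5,-7],1],[[0,0,0],[0,-4.2,-13],1],[[0,0,0],[0,-6.3,-18.7],1],[[0,0,0],[0,-8.3,-24.6],1],[[0,0,0],[0,-10,-30.6],1],[[0,0,0],[0,-11.3,-36.7],1],[[0,0,0],[0,-12.3,-43],1],[[0,0,0],[0,-13,-49],1],[[0,0,0],[0,-13.4,-55.3],1],[[0,0,0],[0,-13.5,-61.6],1]]' 60
python3 st.py
```

```text
clock: 13.62
position: [0.4861, -0.0249, 0.1607]
ee_rot: [0.205, 0.674, -0.209, 0.678]
ft_force: [-1.0, -12.8, 7.6]
grip_width: 0.173
theta 0.7934657148554428 r 128.40835982122044 [ -1.0250991  -12.78754024   7.62974117] [-2.51419313  0.36869761 -0.58106719] [ 0.47  0.12 -0.54  1.89  0.07  1.15 -0.7 ] 0.17287770649927497
0.3 [ 1.  18.3 59.2]
0.4 [ 0.9 12.9 47.9]
0.5 [ 0.9  8.7 36.2]
0.6 [ 0.8  5.7 24. ]
0.7 [ 0.7  3.9 11.7]
0.8 [ 0.6  3.4 -0.8]
0.9 [  0.6   4.1 -13.3]
1.0 [  0.5   6.1 -25.6]
1.1 [  0.4   9.3 -37.7]
1.2 [  0.3  13.6 -49.4]
1.3 [  0.2  19.2 -60.6]
1.4 [  0.1  25.8 -71.2]
1.5 [  0.   33.4 -81.1]
1.6 [ -0.1  42.  -90.2]
```

Through the detent: theta is about 0.79 and the grip still holds. The measured path runs about 3 mm wider than my hinge estimate, with about 13 N of side load, so I'll shift the hinge estimate to match before going on.

```bash
sed -i 's/cage(-12,90)/cage(-16.5,90)/; s/\[-12,90\]/[-16.5,90]/' st.py; python3 st.py
```

```text
theta 0.7682618998228167 r 125.24058866989509 [ -1.0250991  -12.78754024   7.62974117] [-2.51419313  0.36869761 -0.58106719] [ 0.47  0.12 -0.54  1.89  0.07  1.15 -0.7 ] 0.17287770649927497
0.3 [ 1.  15.1 56.1]
0.4 [ 0.9  9.7 44.8]
0.5 [ 0.9  5.5 33. ]
0.6 [ 0.8  2.5 20.9]
0.7 [0.7 0.7 8.5]
0.8 [ 0.6  0.2 -4. ]
0.9 [  0.6   0.9 -16.5]
1.0 [  0.5   2.9 -28.8]
1.1 [  0.4   6.1 -40.9]
1.2 [  0.3  10.4 -52.6]
1.3 [  0.2  16.  -63.8]
1.4 [  0.1  22.6 -74.4]
1.5 [  0.   30.2 -84.3]
1.6 [ -0.1  38.8 -93.4]
```

```bash
python3 -m inch '[[[0,0,0],[0,0.3,-10],1],[[0,0,0],[0,0.9,-16.5],1],[[0,0,0],[0,1.8,-22.7],1],[[0,0,0],[0,2.9,-28.8],1],[[0,0,0],[0,4.4,-35],1],[[0,0,0],[0,6.1,-41],1],[[0,0,0],[0,8.2,-47],1],[[0,0,0],[0,10.4,-52.6],1]]' 60
python3 st.py
```

```text
clock: 14.62
position: [0.4482, 0.0132, 0.1606]
ee_rot: [0.205, 0.674, -0.209, 0.678]
ft_force: [2.7, -3.0, 7.1]
grip_width: 0.172
theta 1.2012809521395522 r 125.08301358870827 [ 2.72681049 -2.95185133  7.12235565] [-0.47775274 -0.21145895 -0.17818121] [ 0.44  0.03 -0.58  1.97  0.03  1.14 -0.74] 0.17236213191780556
0.3 [  1.4   4.6 108.8]
0.4 [ 1.3 -0.7 97.5]
0.5 [ 1.2 -4.9 85.8]
0.6 [ 1.2 -7.9 73.6]
0.7 [ 1.1 -9.7 61.3]
0.8 [  1.  -10.2  48.8]
0.9 [ 0.9 -9.5 36.3]
1.0 [ 0.8 -7.5 24. ]
1.1 [ 0.7 -4.4 11.9]
1.2 [0.6 0.  0.2]
1.3 [  0.5   5.5 -11. ]
1.4 [  0.4  12.1 -21.6]
1.5 [  0.3  19.8 -31.5]
1.6 [  0.2  28.4 -40.6]
```

```bash
python3 -m inch '[[[0,0,0],[0,2.7,-5.5],1],[[0,0,0],[0,5.5,-11],1],[[0,0,0],[0,8.7,-16.5],1],[[0,0,0],[0,12.1,-21.6],1],[[0,0,0],[0,15.8,-26.7],1],[[0,0,0],[0,19.8,-31.5],1],[[0,0,0],[0,21.4,-33.3],1],[[0,0,0],[0,21.4,-33.3],1],[[0,0,0],[0,21.4,-33.3],1]]' 60
python3 st.py | head -3
python3 - <<'E'
from h import *
from workcell import readout,camera
o=readout.get_obs()
for n in("top","scene","wrist"):
    c=dict(camera(n));cv2.imwrite(f"pics/{n}4.png",c["pixels"][:,:,::-1])
    if n=="wrist":
        c.update(pos=o["position"],rot=o["ee_rot"]);tops(c)
    np.savez(f"{n}4.npz",**c)
E
```

```text
clock: 15.75
position: [0.4325, 0.0498, 0.1605]
ee_rot: [0.205, 0.674, -0.209, 0.678]
ft_force: [1.3, -2.9, 6.5]
grip_width: 0.168
theta 1.520967516112816 r 124.94938129993915 [ 1.25576769 -2.88530275  6.48338657] [-0.53126655 -0.07230717 -0.13892436] [ 0.41 -0.   -0.62  2.    0.01  1.14 -0.81] 0.16775466320871993
0.3 [  1.7 -17.  142.3]
0.4 [  1.6 -22.3 131. ]
[276. 298.] 2373 cage min [-154.7   70.5] max [-119.   104.9] z 0.195
```

View pics/wrist4.png

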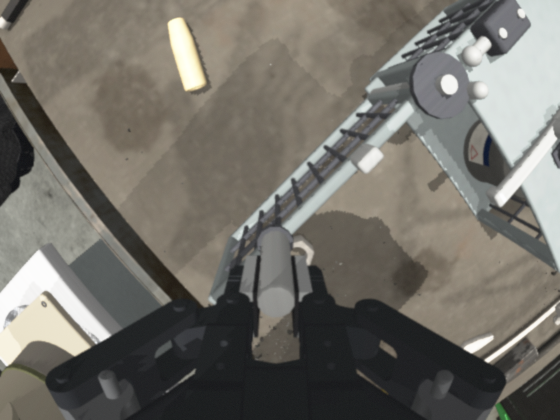

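View pics/top4.png

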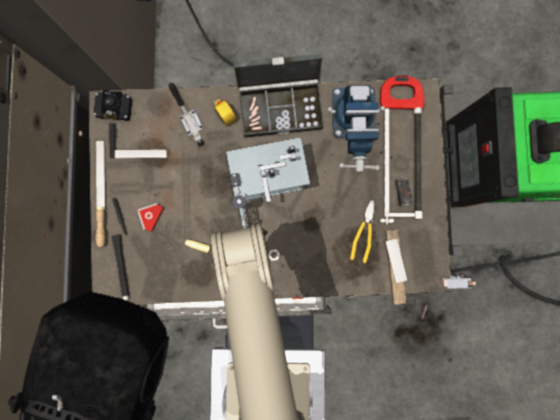

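View pics/scene4.png

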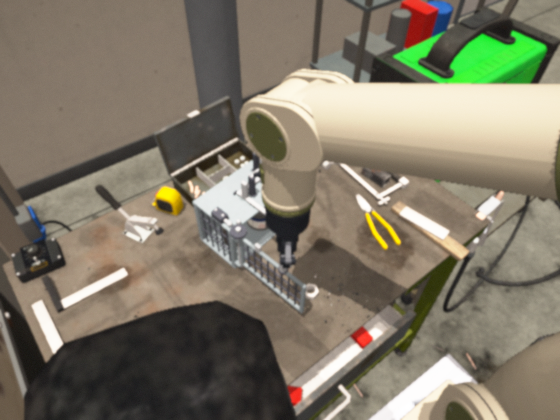

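The wrist view shows the pin held between the fingers at (275,270) and the gate bar running to the hinge disc at (440,85). In the top view the nut (274,255), pliers (363,232) and nozzle (197,246) are unchanged. I'll check the gate angle independently, along with the catches and bystanders.

```bash
python3 - <<'E'
from h import *
c=np.load("wrist4.npz");W=wworld(c);q=incage(W[...,:2])
m=(c["range_z"]>0)&(W[...,2]>.10)&(W[...,2]<.16)&(q[...,0]<-25)&(q[...,0]>-160)&(abs(q[...,1]-90)<40)
m[:,320:]&=True
k,l,s,ce=cv2.connectedComponentsWithStats(m.astype(np.uint8))
for i in range(1,k):
    if s[i,4]>60:
        P=q[l==i].astype(np.float32);v=cv2.fitLine(P,cv2.DIST_HUBER,0,.01,.01).ravel();print(ce[i].round(),s[i,4],v.round(3),"theta",np.arctan2(abs(v[0]),v[1]*np.sign(v[0])),P.min(0),P.max(0),np.median(W[l==i][:,2]))
c0=np.load("top0.npz");c4=np.load("top4.npz")
W4=world(c4);hi=(W4[...,2]>.175)&(W4[...,2]<.21);Q=incage(W4[...,:2]);hi&=(Q[...,0]>20)&(Q[...,0]<120)&(abs(Q[...,1])<100)
k,l,s,ce=cv2.connectedComponentsWithStats(hi.astype(np.uint8))
for i in range(1,k): print("top",ce[i].round(1),s[i,4],Q[l==i].mean(0).round(1))
d=np.abs(c0["pixels"].astype(int)-c4["pixels"]).max(-1)
for n,(u,v,r) in dict(nut=(274,255,7),pliers=(363,232,28),nozzle=(197,246,12)).items():
    print(n,(d[v-r:v+r,u-r:u+r]>40).sum(),d[v-r:v+r,u-r:u+r].mean())
a=np.hstack([c0["pixels"][195:275,175:385],]);b=c4["pixels"][195:275,175:385]
cv2.imwrite("pics/cmp.png",cv2.resize(np.vstack([a,b])[:,:,::-1],None,fx=3.6,fy=3.6))
a=c4["pixels"][125:220,215:330,::-1];cv2.imwrite("pics/topz4.png",cv2.resize(a,None,fx=6,fy=6,interpolation=cv2.INTER_CUBIC))
E
```

```text
[342. 174.] 4817 [ 1.0000e+00 -4.0000e-03 -8.3764e+01  9.0675e+01] theta 1.57476 [-158.79614    77.520256] [-25.0122   102.732895] 0.13354418849351818
top [290.8 148. ] 30 [ 93.  -66.9]
top [292.5 156.2] 28 [ 71.6 -67.2]
top [262.6 172.1] 25 [45.4 14.7]
top [270.9 170.8] 27 [44.9 -6.5]
nut 98 38.576530612244895
pliers 0 3.1208545918367347
nozzle 0 3.5225694444444446
```

View pics/cmp.png

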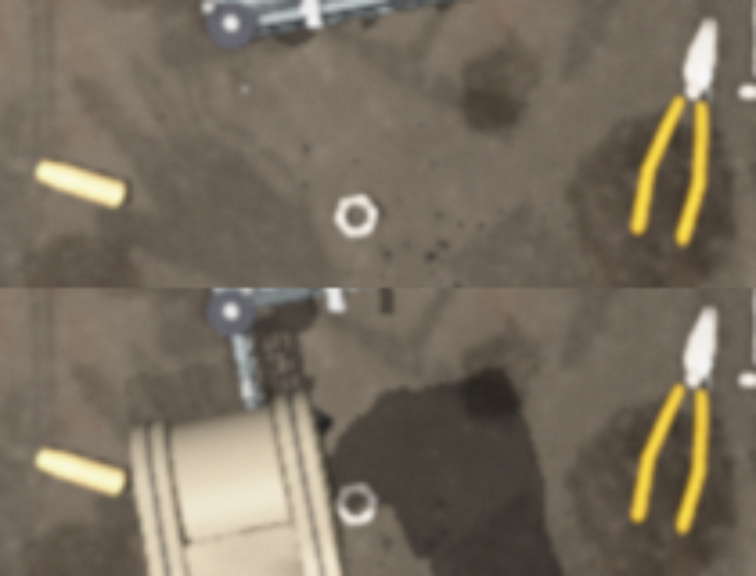

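View pics/topz4.png

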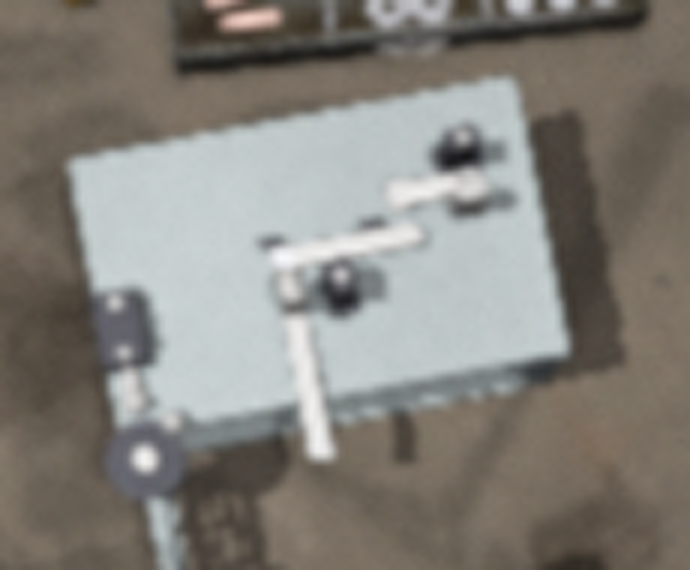

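Both catches read shut (rear tab at x = 71.6, front tab at y = 14.7). The gate is at 1.52 to 1.57 rad, and the bystanders haven't moved (the nut is only in shadow). One hold to check that nothing drifts.

```bash
python3 -m inch '[[[0,0,0],[0,0,0],1],[[0,0,0],[0,0,0],1],[[0,0,0],[0,0,0],1],[[0,0,0],[0,0,0],1],[[0,0,0],[0,0,0],1],[[0,0,0],[0,0,0],1]]' 60
python3 st.py | head -1
```

```text
clock: 16.65
position: [0.4325, 0.0498, 0.1606]
ee_rot: [0.205, 0.674, -0.209, 0.678]
ft_force: [2.5, -3.6, 5.1]
grip_width: 0.169
theta 1.521300272179739 r 124.93080099932466 [ 2.45109727 -3.55188032  5.06023995] [-0.50899388 -0.27763475 -0.12071114] [ 0.41 -0.   -0.62  2.    0.01  1.14 -0.81] 0.16862862325684005
```

```bash
python3 -c "
from workcell import manip;print(manip.hand_in())"
```

```text
the job is handed in; nothing more can be done
None
```

I squeezed the rear catch shut, then the front catch, and swung the gate past its detent to wide open. I handed in at about 16.7 s with the pin still gripped at 60 N.

- **Catches:** the last top view put the rear tab at x = 71.6 mm (71 is fully shut) and the front tab at y = 14.7 mm (15 is fully shut).
- **Gate:** the hand position gives 1.52 rad and a line fitted to the gate's bars gives 1.57 rad. They disagree by 0.05, but both are well past 1.35. The pose did not drift over a 0.75 s hold.
- **Bystanders:** the pliers and nozzle look unchanged between the first and last pictures. The nut failed a plain pixel-difference check, but only because it is now in the arm's shadow; by eye it lies where it was.
- **Hinge estimate:** while swinging, the pin's path ran about 3 mm wider than I had worked out. I moved my hinge estimate 4.5 mm to match; the 1.52 rad uses that. The largest wrist force in the readings after each move was about 15 N.

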